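# Corner check of the dial scale in the cord studio

### The job

Give the empty dial scale its corner check before cord is weighed on it: with the fingertips, press down the corner of the steel platform that is beside the zero knob until the pointer stands on the 1 kg mark (the long mark straight opposite zero, half a turn), keep it there for a second, let go and let the pointer come back to zero; then do the same at the diagonally opposite corner and leave the scale free. While you hold, keep the pointer within about one small division of the mark, and never let it swing on to the next long mark. Only press: nothing is picked up, the platform is not lifted, and the things round the scale stay where they stand.

Things in the scene. Friction and masses are not known exactly. Their poses are not given: they have to be found in the camera images.
- scale: Dial scale fixed on the table: grey housing with a level steel platform 185 x 200 mm (x by y) and, on its +x side, a sloping console with a round white dial of 152 mm. Origin on the table under the platform's centre; x points from the platform to the dial, y to the side with the zero knob, z up. Overall from x = -94 to +262 mm, 200 mm wide; the platform's top is 100 mm above the table, the console falls from 86 mm high beside the platform to 22 mm at its front edge.
- dial (a point): Centre of the dial face, on the console, 180 mm from the platform's centre along the scale's x and 59 mm above the table. The face slopes 21 degrees down away from the platform. Zero is the long mark nearest the platform; a short mark every 100 g, a long mark every 500 g (each quarter turn, clockwise as seen from above); so the 1 kg mark is the long mark farthest from the platform.
- zero_knob (a point): Middle of the small black knurled zero knob (29 mm diameter, axis level along the scale's y) that sticks out of the console's side. Not used.
- corner_knob: The platform's corner beside the zero knob: the corner square of 60 x 60 mm of the plain steel plate. Origin at the square's centre, on the upper face, 62 mm along the scale's +x and 70 mm along its +y from the platform's centre; z up. It is part of the platform and moves with it.
- corner_far: The platform's corner diagonally opposite the zero knob, on the side away from the dial: likewise a 60 x 60 mm square, origin at its centre on the upper face, 62 mm along the scale's -x and 70 mm along its -y from the platform's centre; z up.
- platform (a joint): How far the platform is pressed down, in m: 0 unloaded, growing downwards to 0.0195 at its stop. It stays level and is carried by a spring of 1.0 N per mm with some damping, wherever it is pressed: 1 kg (9.8 N) is 0.0098 m. Negative: pulled up.
- pointer (a joint): Angle of the pointer in rad: 0 at zero, growing clockwise; geared to the platform at 0.321 rad per mm, so 1.57 = 500 g, 3.14 = 1 kg (the mark asked for), 4.71 = 1.5 kg (the next long mark); one small division is 0.314 rad.
- spool_small: Bystander: upright spool of cream cord, 68 mm diameter, 85 mm tall. Origin at the centre of its underside.
- tape_measure: Bystander: small round white tape measure lying flat, 52 mm diameter, 16 mm thick. Origin at the centre of its underside.
- scissors: Bystander: pair of scissors lying flat, 200 mm long, 80 mm wide, 12 mm thick, blades along its +x. Origin on the table under it, near its middle.
- wood_ring: Bystander: plain wooden ring lying flat, 72 mm outside, 10 mm thick. Origin at the centre of its underside.
- comb: Bystander: fringe comb with a wooden handle lying flat, 160 mm long, 55 mm wide, 16 mm thick, teeth along its +x. Origin on the table under it, near its middle.
- bead_jar: Bystander: glass jar with a metal lid, 72 mm diameter, 95 mm tall. Origin at the centre of its underside.

How it is judged:
On the way, in this order (a step that is already met when the one before it is completed fails the run):
1. the fingers press the corner beside the zero knob, and the pointer stands on the 1 kg mark (within 0.4 rad, 127 g) for half a second (value of joint pointer between 2.742 and 3.542 rad and contact force between corner_knob and the fingers above 4 N and contact force between corner_far and the fingers below 0.5 N), for 0.5 s.
2. the corner is let go and the pointer is back at zero (within 0.3 rad) (value of joint pointer between -0.3 and 0.3 rad and contact force between each of corner_knob, corner_far and the fingers below 0.1 N), for 0.2 s.
3. the fingers press the diagonally opposite corner, and the pointer stands on the 1 kg mark (within 0.4 rad) for half a second (value of joint pointer between 2.742 and 3.542 rad and contact force between corner_far and the fingers above 4 N and contact force between corner_knob and the fingers below 0.5 N), for 0.5 s.
At the end, for the whole second after the job is handed in: The scale is free and at rest, its pointer within 0.3 rad (95 g) of zero, the fingers off the platform, and every bystander within 30 mm of where it stood (all of step 2 and velocity of joint platform between -0.005 and 0.005 m/s and distance of each of spool_small, tape_measure, scissors, wood_ring, comb, bead_jar from where it was at the start of the episode below 0.03 m); the robot touches nothing.
It fails at once if the pointer swings on to the next long mark (1.5 kg, 4.65 rad) (value of joint pointer above 4.65 rad).
It fails at once if the platform is lifted (3 mm or more above its rest) (value of joint platform below -0.003 m).
It fails at once if a bystander is lifted, carried or knocked (moved 30 mm or more) (distance of any of spool_small, tape_measure, scissors, wood_ring, comb, bead_jar from where it was at the start of the episode above 0.03 m).
It also fails if it takes over 48 s, if anything falls off the work surface, if the arm or the gripper's body presses on something with over 40 N, if the wrist force passes 120 N, or if a joint passes its speed limit or range.

### The arm

A 6-joint arm with a two-finger parallel gripper is mounted at the origin on the work surface. World frame = base frame: x ahead of the robot, y to its left, z up, the work surface at z = 0. Lengths are in m, angles in rad, forces in N, time in s.
With the tool pointing down it reaches from about 0.275 to 0.85 m from the base axis. Payload 5.2 kg.
Tool frame: the origin (TCP) lies midway between the tips of the shut fingers; the grasp point (between the pads) lies 19 mm behind it (grip_point_offset is the distance from the TCP to the grasp point, in m); z points along the fingers, y is the direction in which the jaws open and shut (so a half turn about z gives the same grasp; the last joint's range is limited). The gripper opens to 85 mm and grips with 20 to 120 N. Pads are 22 mm wide; open, the fingers measure 114 mm over their backs; the gripper's body (76 mm by 85 mm) begins 54 mm behind the grasp point. The pads swing forward as they close: fully open they stand 13 mm farther back than shut.
Start: joints at [-1.495, 0.259, 1.535, -0, 1.348, -0.203], TCP at [0.151, -0.529, 0.231] pointing down, gripper open.
Joint ranges: [-3.14, 3.14], [-0.91, 2.08], [0.19, 2.58], [-1.22, 4.36], [0.22, 2.71], [-3.12, 3.12]. Speed limits (rad/s): [2.57, 2.57, 3.14, 3.14, 3.14, 3.14].

### API

Orientations are given as a unit quaternion [w, x, y, z].
In Python, from workcell import read_state, grab_frame, calibration, hand_in, grip_point_offset gives the robot as it stands.
- The arm moves only by the shell command python3 -m jog 'ROWS' [FORCE]. ROWS is JSON, a list of rows, each an object with "linear": the shift along the tool's x, y, z in cm, a list of three; "dr": the turn, a rotation vector about the tool's x, y, z in degrees, a list of three; "jaw": the opening, from -1 (shut) to 1 (fully open). A call has 1 to 5 rows; each row shifts and turns the commanded pose from where the row before left it, along the tool's axes as they then stand; what a row does not reach is not made up. A row lasts 1/12 s, in which the tool goes at most 41.7 mm and 7.16 degrees, less where a joint would pass 70% of its speed; a pose out of reach is approached as far as the arm can. A call with a gripper value outside its range is refused whole. The fingers move at their own pace and stop on an object; FORCE is the grip in N (left out, the last holds). Time passes only in rows, so rows that do not move let the fingers close. It gives the time, the measured TCP pose, the force and the opening at its end, in the units of the state.
- read_state(): the state, without advancing time (a new reading comes with each control period).
- grab_frame(name): name is "side" or "top"; returns (picture, depth): 400x640x3 uint8, blue, green, red; 400x640 float32, m along the optical axis (not along the pixel's ray), 0 where there is no reading.
- calibration(name): a dict with "fx", "fy", "cx", "cy" (pixels), "k1" (the pictures are not rectified: a ray, as slopes to the right and down, at radius r is drawn at 1 + k1 r^2 times it, then the intrinsics apply), "rvec" (rotation vector, rad) and "tvec" (3), from world to camera coordinates, as OpenCV has them. Camera axes: x right, y down, z forward; pixel columns grow to the right and rows downward; lengths in m; the calibration is good to about 2 mm. A picture is of the moment at which its call begins. calibration takes no time and is no camera call.
- hand_in(): hands the job in, once; it reports no verdict.
The state is a dict: "t": time; "joint_positions": joint angles; "joint_vel": joint speeds; "tau": joint torques, N m; "position": TCP position; "ee_rot": TCP orientation; "ft_force": force on the tool from outside, world axes, zero at the start; "wrist_torque": the same for the moment, N m; "opening": finger opening in m.
Only numpy, scipy, OpenCV 4.12 (cv2) and the standard library are available. Lean on these libraries where they do the work, as an engineer would, in place of code of your own. Each camera call takes 0.05 s, during which the arm holds its last target.

## Working session

There is one attempt and no reset: what is moved stays moved. The work goes in short steps, Python scripts to look and compute and a shell command to move; the robot and the scene stay as the last step left them, time stands still between calls to the robot, and variables do not carry over. Pictures are saved under pics/ and viewed, and the job is handed in when it is done.

```bash
ls; mkdir -p pics
python3 - <<'E'
from workcell import *
import cv2
print(read_state()); print(grip_point_offset)
for n in("top","side"):
    p,d=grab_frame(n); cv2.imwrite(f"pics/{n}0.png",p); print(n,calibration(n))
    import numpy as np; np.save(f"pics/{n}0d.npy",d)
E
```

```text
pics
{'t': 0.0, 'joint_positions': array([-1.49483072e+00,  2.59332188e-01,  1.53609752e+00,  1.67295413e-05,
        1.34801935e+00, -2.02819215e-01]), 'joint_vel': array([-0.00042044, -0.00059126,  0.00022345, -0.0004301 ,  0.0002882 ,
        0.00098592]), 'tau': array([-1.27795309e-03, -4.46039057e+01, -2.90577364e+01, -3.42305548e-04,
        1.17757794e-02,  3.22215249e-05]), 'position': array([ 0.15132943, -0.5282101 ,  0.23047473]), 'ee_rot': array([-9.25817815e-04,  9.90300430e-01,  1.38939546e-01,  6.69733100e-05]), 'ft_force': array([-0.27076676, -0.36818971,  0.34024876]), 'wrist_torque': array([-0.02615316, -0.03587844, -0.00259649]), 'opening': 0.08517962360326135}
0.0187
top {'fx': 511.31004720852195, 'fy': 511.31004720852195, 'cx': 320.35354911307843, 'cy': 203.53628404325454, 'k1': 0.0213071208208404, 'rvec': array([ 2.1646378 , -2.16682504,  0.09198225]), 'tvec': array([0.04481184, 0.63112075, 1.36221326])}
side {'fx': 393.7377023095592, 'fy': 393.7377023095592, 'cx': 319.06252762508205, 'cy': 199.21637148159118, 'k1': -0.03356310999438673, 'rvec': array([ 2.30870313, -0.27651054,  0.11568221]), 'tvec': array([-0.59548909,  0.1825485 ,  0.82787364])}
```

View pics/top0.png

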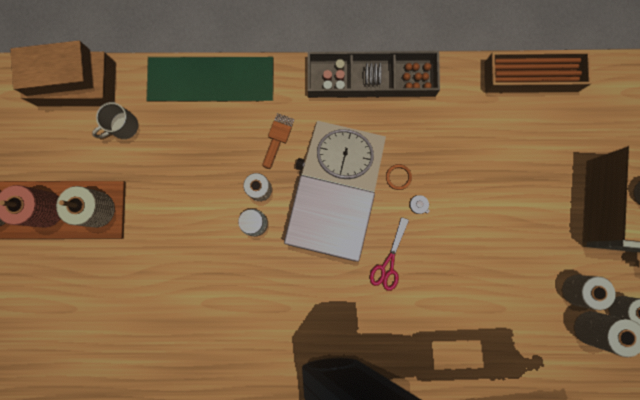

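View pics/side0.png

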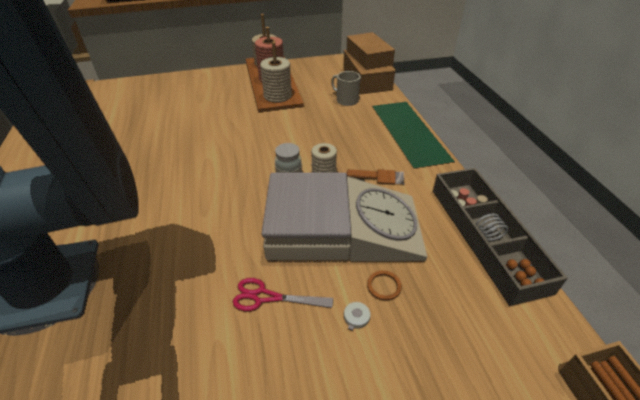

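The top view shows the pale platform at about (330,218), with corners near (303,177), (375,193), (360,262) and (285,244). The dial is at (345,153) with its pointer toward the platform (zero), and the knob is at (299,163). The jar (252,222) and cord spool (257,186) stand on the knob side. Next I'll measure the platform.

```bash
cat > h.py <<'E'
import numpy as np,cv2
from workcell import *
def cam(n):
    c=calibration(n); R=cv2.Rodrigues(c['rvec'])[0]; K=np.array([[c['fx'],0,c['cx']],[0,c['fy'],c['cy']],[0,0,1]])
    return K,np.array([c['k1'],0,0,0,0.]),R,c['tvec']
def rays(n,uv):
    K,D,R,t=cam(n); s=cv2.undistortPoints(np.asarray(uv,float).reshape(-1,1,2),K,D)[:,0]
    d=np.c_[s,np.ones(len(s))]; return -R.T@t, d@R
def onplane(n,uv,z):
    o,d=rays(n,uv); return o+d*((z-o[2])/d[:,2])[:,None]
def cloud(n,dep):
    K,D,R,t=cam(n); v,u=np.mgrid[:400,:640]
    o,d=rays(n,np.stack([u,v],-1).reshape(-1,2)); P=o+d*dep.reshape(-1,1); P[dep.ravel()==0]=np.nan
    return P.reshape(400,640,3)
E
python3 - <<'E'
from h import *
for n,seed in(("top",(330,218)),("side",(305,210))):
    d=np.load(f"pics/{n}0d.npy"); P=cloud(n,d)
    z=P[...,2]; m=((abs(z-.100)<.006)).astype(np.uint8)
    k,l,st,_=cv2.connectedComponentsWithStats(m); i=l[seed[1],seed[0]]
    if i==0: print("seed0",z[seed[1],seed[0]]); continue
    mm=(l==i).astype(np.uint8); print(n,st[i],np.nanmedian(z[mm>0]))
    q=P[mm>0][:,:2].astype(np.float32); r=cv2.minAreaRect(q); print(r, cv2.boxPoints(r)); 
print(onplane("top",[[345,153]],.059),onplane("side",[[386,213]],.059))
print("knob",onplane("top",[[299,163]],.05))
for nm,px,h in(("jar",(252,221),.095),("spool",(257,185),.085),("ring",(399,177),.01),("tape",(419,204),.016),("sciss",(384,278),.01),("scTip",(404,221),.01)): print(nm,onplane("top",[px],h)[0].round(3))
E
```

```text
top [ 284  175   91   87 5296] 0.09972051633157819
((0.5883738994598389, 0.02037348598241806), (0.1999092549085617, 0.1847739964723587), 76.33769989013672) [[ 0.47499186 -0.0549312 ]
 [ 0.6545376  -0.0985746 ]
 [ 0.70175594  0.09567817]
 [ 0.5222102   0.13932157]]
side [ 262  173   90   64 5169] 0.09829399940503403
((0.5903003215789795, 0.01664997637271881), (0.2009277045726776, 0.18449190258979797), 76.21817016601562) [[ 0.47677708 -0.05894617]
 [ 0.65595746 -0.10289684]
 [ 0.70382357  0.09224613]
 [ 0.5246432   0.13619679]]
[[ 0.76507885 -0.0226111   0.059     ]] [[ 0.76434778 -0.02465874  0.059     ]]
knob [[0.73974444 0.10175044 0.05      ]]
jar [0.58  0.221 0.095]
spool [0.675 0.21  0.085]
ring [ 0.707 -0.174  0.01 ]
tape [ 0.631 -0.226  0.016]
sciss [ 0.429 -0.129  0.01 ]
scTip [ 0.585 -0.186  0.01 ]
```

Both views agree on the centre, (0.589, 0.018), and on the 200 x 185 mm size. Scale yaw is -13.7°, which predicts the dial at (0.764,-0.024), and it measures there. That puts corner_knob at about (0.666,0.072) and corner_far at about (0.512,-0.035). Moving at z = 0.23 clears everything, with the fingers shut.

```bash
python3 -m jog '[{"linear":[3.3,-2.18,0],"dr":[0,0,0],"jaw":-1},{"linear":[3.3,-2.18,0],"dr":[0,0,0],"jaw":-1},{"linear":[3.3,-2.18,0],"dr":[0,0,0],"jaw":-1},{"linear":[3.3,-2.18,0],"dr":[0,0,0],"jaw":-1},{"linear":[3.3,-2.18,0],"dr":[0,0,0],"jaw":-1}]' 30
```

```text
t: 0.52
position: [0.2806, -0.3768, 0.2309]
ee_rot: [-0.0, 0.99, 0.139, -0.0]
ft_force: [1.0, -0.3, 0.2]
opening: 0.0253
```

```bash
for i in 1; do python3 -m jog '[{"linear":[3.3,-2.18,0],"dr":[0,0,0],"jaw":-1},{"linear":[3.3,-2.18,0],"dr":[0,0,0],"jaw":-1},{"linear":[3.3,-2.18,0],"dr":[0,0,0],"jaw":-1},{"linear":[3.3,-2.18,0],"dr":[0,0,0],"jaw":-1},{"linear":[3.3,-2.18,0],"dr":[0,0,0],"jaw":-1}]'; done
python3 -m jog '[{"linear":[3.3,-2.18,0],"dr":[0,0,0],"jaw":-1},{"linear":[3.3,-2.18,0],"dr":[0,0,0],"jaw":-1},{"linear":[3.3,-2.18,0],"dr":[0,0,0],"jaw":-1},{"linear":[3.3,-2.18,0],"dr":[0,0,0],"jaw":-1},{"linear":[3.3,-2.18,0],"dr":[0,0,0],"jaw":-1}]'
```

```text
t: 0.93
position: [0.4094, -0.2265, 0.2311]
ee_rot: [-0.0, 0.99, 0.139, -0.0]
ft_force: [0.5, -0.8, -0.1]
opening: -0.0001
t: 1.35
position: [0.538, -0.0762, 0.231]
ee_rot: [-0.0, 0.99, 0.139, -0.0]
ft_force: [-0.3, -0.4, 0.1]
opening: 0.0003
```

```bash
python3 -m jog '[{"linear":[3.3,-2.18,0],"dr":[0,0,0],"jaw":-1},{"linear":[3.3,-2.18,0],"dr":[0,0,0],"jaw":-1},{"linear":[3.3,-2.18,0],"dr":[0,0,0],"jaw":-1},{"linear":[3.3,-2.18,0],"dr":[0,0,0],"jaw":-1},{"linear":[0,0,0],"dr":[0,0,0],"jaw":-1}]'
```

```text
t: 1.77
position: [0.6431, 0.0478, 0.2297]
ee_rot: [-0.001, 0.99, 0.141, 0.0]
ft_force: [-1.1, -0.3, -0.4]
opening: -0.0
```

```bash
python3 -m jog '[{"linear":[2.9,-1.7,0],"dr":[0,0,0],"jaw":-1},{"linear":[0,0,3],"dr":[0,0,0],"jaw":-1},{"linear":[0,0,3],"dr":[0,0,0],"jaw":-1},{"linear":[0,0,3],"dr":[0,0,0],"jaw":-1},{"linear":[0,0,0],"dr":[0,0,0],"jaw":-1}]'
python3 -m jog '[{"linear":[0,0,0],"dr":[0,0,0],"jaw":-1},{"linear":[0,0,0],"dr":[0,0,0],"jaw":-1}]'
python3 - <<'E'
from h import *
for n in("top","side"):
    p,d=grab_frame(n); c=p[80:300,230:450] if n=="top" else p[120:320,220:450]
    cv2.imwrite(f"pics/{n}1.png",cv2.resize(c,None,fx=2.6,fy=2.6,interpolation=3))
s=read_state();print(s['position'],s['ft_force'])
E
```

```text
t: 2.18
position: [0.6587, 0.0666, 0.1337]
ee_rot: [-0.001, 0.99, 0.139, -0.007]
ft_force: [-1.5, -0.5, -1.5]
opening: 0.0001
t: 2.35
position: [0.6642, 0.066, 0.1428]
ee_rot: [0.0, 0.99, 0.139, 0.001]
ft_force: [0.7, 0.3, 1.3]
opening: -0.0001
[0.66490429 0.06600579 0.14404542] [1.14809323 0.24462366 0.69330343]
```

View pics/side1.png

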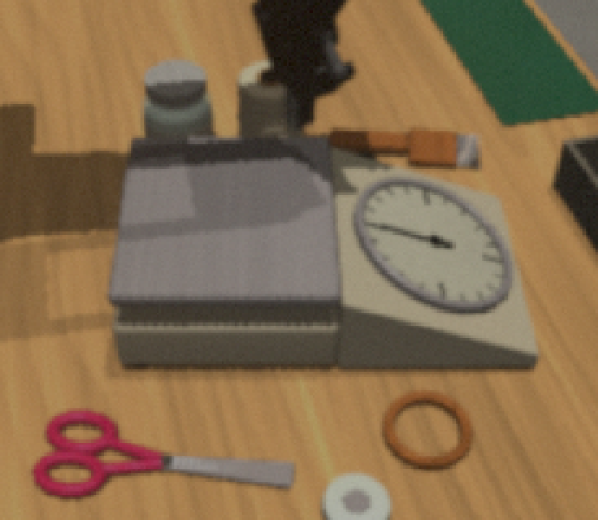

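View pics/top1.png

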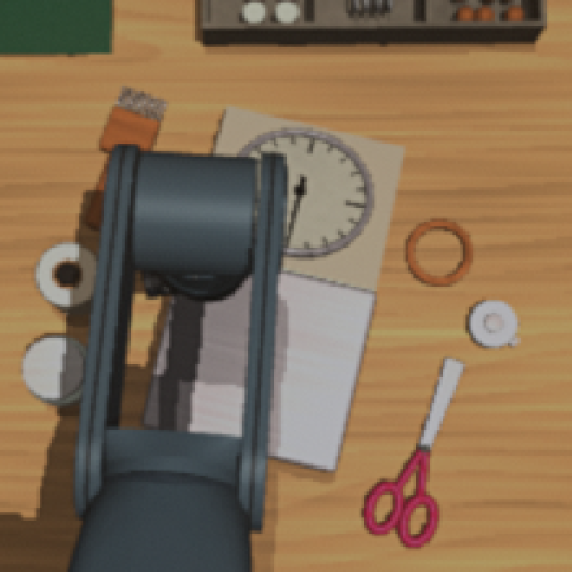

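The tip hovers at (0.665, 0.066, 0.144). The side view shows the shut fingertips over the platform's far-right corner, and the pointer is still toward the platform. The arm overshoots by about 10 mm on fast stops, so I'll press in small rows.

```bash
python3 -m jog '[{"linear":[0.2,-0.6,0.5],"dr":[0,0,0],"jaw":-1},{"linear":[0,0,0.8],"dr":[0,0,0],"jaw":-1},{"linear":[0,0,0.8],"dr":[0,0,0],"jaw":-1},{"linear":[0,0,0.8],"dr":[0,0,0],"jaw":-1},{"linear":[0,0,0.4],"dr":[0,0,0],"jaw":-1}]'
python3 -m jog '[{"linear":[0,0,0],"dr":[0,0,0],"jaw":-1},{"linear":[0,0,0],"dr":[0,0,0],"jaw":-1},{"linear":[0,0,0],"dr":[0,0,0],"jaw":-1}]'
```

```text
t: 2.87
position: [0.6627, 0.0727, 0.1064]
ee_rot: [-0.0, 0.99, 0.139, -0.001]
ft_force: [-0.9, 0.2, -0.7]
opening: -0.0001
t: 3.12
position: [0.6638, 0.0726, 0.1084]
ee_rot: [0.0, 0.99, 0.139, 0.0]
ft_force: [-0.1, -0.0, 0.0]
opening: -0.0001
```

```bash
python3 -m jog '[{"linear":[0.2,0,0.3],"dr":[0,0,0],"jaw":-1},{"linear":[0,0,0.3],"dr":[0,0,0],"jaw":-1},{"linear":[0,0,0.3],"dr":[0,0,0],"jaw":-1},{"linear":[0,0,0.3],"dr":[0,0,0],"jaw":-1},{"linear":[0,0,0.2],"dr":[0,0,0],"jaw":-1}]'
python3 -m jog '[{"linear":[0,0,0],"dr":[0,0,0],"jaw":-1},{"linear":[0,0,0],"dr":[0,0,0],"jaw":-1},{"linear":[0,0,0],"dr":[0,0,0],"jaw":-1}]'
```

```text
t: 3.53
position: [0.666, 0.0732, 0.0947]
ee_rot: [0.0, 0.99, 0.139, 0.001]
ft_force: [-0.8, 0.4, 6.1]
opening: -0.0003
t: 3.78
position: [0.666, 0.0732, 0.095]
ee_rot: [0.0, 0.99, 0.139, 0.001]
ft_force: [-0.3, -0.1, 5.4]
opening: -0.0003
```

```bash
python3 -m jog '[{"linear":[0,0,0.15],"dr":[0,0,0],"jaw":-1},{"linear":[0,0,0.15],"dr":[0,0,0],"jaw":-1},{"linear":[0,0,0.15],"dr":[0,0,0],"jaw":-1},{"linear":[0,0,0],"dr":[0,0,0],"jaw":-1},{"linear":[0,0,0],"dr":[0,0,0],"jaw":-1}]'
python3 -m jog '[{"linear":[0,0,0],"dr":[0,0,0],"jaw":-1},{"linear":[0,0,0],"dr":[0,0,0],"jaw":-1}]'
python3 - <<'E'
from h import *
for n in("side",):
    p,d=grab_frame(n); c=p[120:320,220:450]
    cv2.imwrite(f"pics/{n}2.png",cv2.resize(c,None,fx=2.6,fy=2.6,interpolation=3))
s=read_state();print(s['t'],s['position'],s['ft_force'])
E
```

```text
t: 4.2
position: [0.666, 0.0732, 0.0912]
ee_rot: [0.0, 0.99, 0.139, 0.001]
ft_force: [-2.1, -0.0, 8.3]
opening: 0.0001
t: 4.37
position: [0.666, 0.0732, 0.0913]
ee_rot: [0.0, 0.99, 0.139, 0.001]
ft_force: [-2.3, -0.2, 8.8]
opening: -0.0002
4.4167 [0.66597978 0.07318832 0.09125581] [-2.00916058  1.13176513  7.76751667]
```

View pics/side2.png

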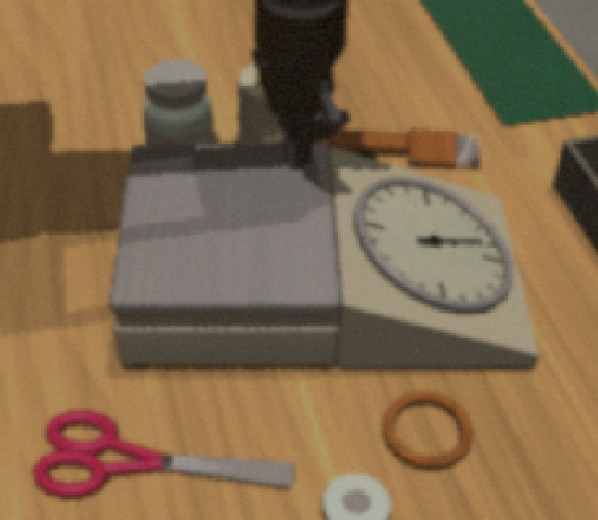

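The pointer tip at (483,241) in the crop stands about one division short of the far long mark at (497,260), i.e. about 0.87 kg. That agrees with the force of about 8.5 N. I'll press about 1.2 mm more.

```bash
python3 -m jog '[{"linear":[0,0,0.07],"dr":[0,0,0],"jaw":-1},{"linear":[0,0,0.07],"dr":[0,0,0],"jaw":-1},{"linear":[0,0,0],"dr":[0,0,0],"jaw":-1},{"linear":[0,0,0],"dr":[0,0,0],"jaw":-1},{"linear":[0,0,0],"dr":[0,0,0],"jaw":-1}]'
python3 - <<'E'
from h import *
for n in("side",):
    p,d=grab_frame(n); c=p[180:250,345:430]
    cv2.imwrite(f"pics/{n}3.png",cv2.resize(c,None,fx=7,fy=7,interpolation=3))
s=read_state();print(s['t'],s['position'],s['ft_force'])
E
```

```text
t: 4.83
position: [0.666, 0.0732, 0.0901]
ee_rot: [0.0, 0.99, 0.139, 0.001]
ft_force: [-2.0, 0.5, 10.4]
opening: -0.0001
4.8833 [0.66594639 0.0731699  0.09009074] [-3.256268    0.11841747 10.37755481]
```

View pics/side3.png

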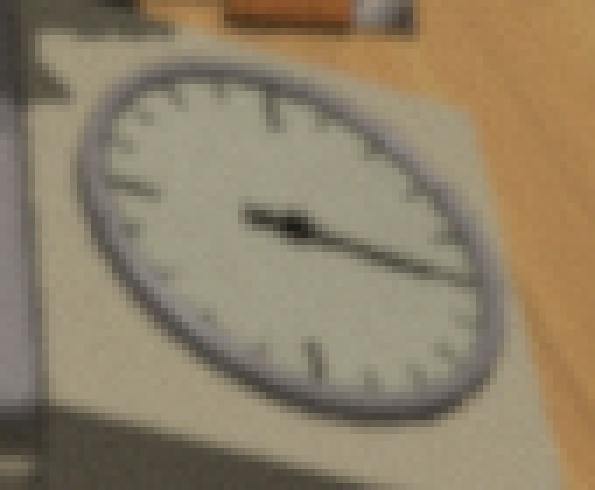

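The pointer tip at (475,282) is on the long mark opposite zero (zero mark at (130,185), hub at (295,227)). I'll hold for over a second, then let go.

```bash
for k in 1; do python3 -m jog '[{"linear":[0,0,0],"dr":[0,0,0],"jaw":-1},{"linear":[0,0,0],"dr":[0,0,0],"jaw":-1},{"linear":[0,0,0],"dr":[0,0,0],"jaw":-1},{"linear":[0,0,0],"dr":[0,0,0],"jaw":-1},{"linear":[0,0,0],"dr":[0,0,0],"jaw":-1}]'; done
python3 -m jog '[{"linear":[0,0,0],"dr":[0,0,0],"jaw":-1},{"linear":[0,0,0],"dr":[0,0,0],"jaw":-1},{"linear":[0,0,0],"dr":[0,0,0],"jaw":-1},{"linear":[0,0,0],"dr":[0,0,0],"jaw":-1},{"linear":[0,0,0],"dr":[0,0,0],"jaw":-1}]'
python3 -m jog '[{"linear":[0,0,0],"dr":[0,0,0],"jaw":-1},{"linear":[0,0,0],"dr":[0,0,0],"jaw":-1},{"linear":[0,0,0],"dr":[0,0,0],"jaw":-1},{"linear":[0,0,0],"dr":[0,0,0],"jaw":-1},{"linear":[0,0,0],"dr":[0,0,0],"jaw":-1}]'
python3 -m jog '[{"linear":[0,0,-0.3],"dr":[0,0,0],"jaw":-1},{"linear":[0,0,-0.3],"dr":[0,0,0],"jaw":-1},{"linear":[0,0,-0.3],"dr":[0,0,0],"jaw":-1},{"linear":[0,0,-0.3],"dr":[0,0,0],"jaw":-1},{"linear":[0,0,-0.4],"dr":[0,0,0],"jaw":-1}]'
python3 -m jog '[{"linear":[0,0,-0.6],"dr":[0,0,0],"jaw":-1},{"linear":[0,0,-0.8],"dr":[0,0,0],"jaw":-1},{"linear":[0,0,-0.8],"dr":[0,0,0],"jaw":-1},{"linear":[0,0,-0.6],"dr":[0,0,0],"jaw":-1},{"linear":[0,0,0],"dr":[0,0,0],"jaw":-1}]'
python3 -m jog '[{"linear":[0,0,0],"dr":[0,0,0],"jaw":-1},{"linear":[0,0,0],"dr":[0,0,0],"jaw":-1},{"linear":[0,0,0],"dr":[0,0,0],"jaw":-1},{"linear":[0,0,0],"dr":[0,0,0],"jaw":-1},{"linear":[0,0,0],"dr":[0,0,0],"jaw":-1}]'
python3 - <<'E'
from h import *
for n in("side",):
    p,d=grab_frame(n); c=p[120:320,220:450]
    cv2.imwrite(f"pics/{n}4.png",cv2.resize(c,None,fx=2.6,fy=2.6,interpolation=3))
s=read_state();print(s['t'],s['position'],s['ft_force'])
q=s['ee_rot'];from scipy.spatial.transform import Rotation as R
print(R.from_quat([*q[1:],q[0]]).as_matrix().T@(np.array([.512,-.035,s['position'][2]])-s['position']))
E
```

```text
t: 5.3
position: [0.666, 0.0732, 0.0901]
ee_rot: [0.0, 0.99, 0.139, 0.001]
ft_force: [-2.0, -0.3, 10.1]
opening: 0.0001
t: 5.72
position: [0.666, 0.0732, 0.0901]
ee_rot: [0.0, 0.99, 0.139, 0.001]
ft_force: [-3.1, -1.0, 9.6]
opening: -0.0
t: 6.13
position: [0.666, 0.0732, 0.0901]
ee_rot: [0.0, 0.99, 0.139, 0.001]
ft_force: [-3.1, -0.3, 9.0]
opening: 0.0001
t: 6.55
position: [0.6649, 0.0732, 0.1038]
ee_rot: [-0.0, 0.99, 0.139, -0.001]
ft_force: [0.5, -0.5, -0.3]
opening: -0.0002
t: 6.97
position: [0.6667, 0.0731, 0.1347]
ee_rot: [0.0, 0.99, 0.139, 0.002]
ft_force: [0.8, -0.3, 1.1]
opening: -0.0
t: 7.38
position: [0.6653, 0.0732, 0.132]
ee_rot: [-0.0, 0.99, 0.139, -0.0]
ft_force: [0.1, 0.4, 0.4]
opening: 0.0
7.4333 [0.66538159 0.07319151 0.13201193] [-0.02220345 -0.31429471  0.41799661]
[-1.77234382e-01  6.18003004e-02  1.04821252e-04]
```

View pics/side4.png

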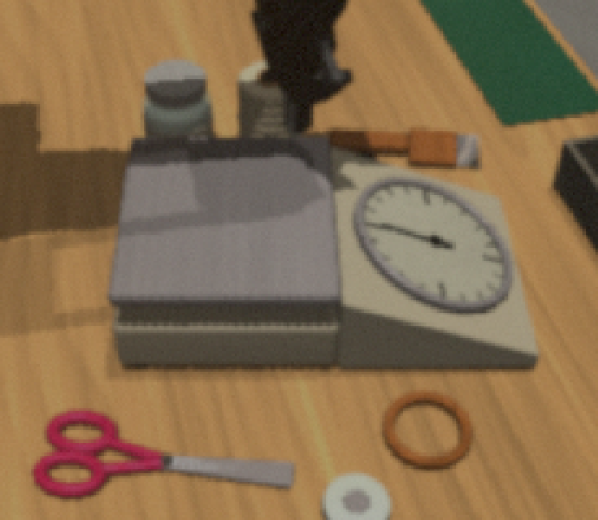

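The pointer is back at zero, with its tip at (365,227), and the fingers are free. Now across to the far corner.

```bash
python3 -m jog '[{"linear":[-1.5,0.5,-2],"dr":[0,0,0],"jaw":-1},{"linear":[-2.5,0.9,0],"dr":[0,0,0],"jaw":-1},{"linear":[-2.5,0.9,0],"dr":[0,0,0],"jaw":-1},{"linear":[-2.5,0.9,0],"dr":[0,0,0],"jaw":-1},{"linear":[-2.5,0.9,0],"dr":[0,0,0],"jaw":-1}]'
python3 -m jog '[{"linear":[-2.5,0.9,0],"dr":[0,0,0],"jaw":-1},{"linear":[-2.2,0.7,0],"dr":[0,0,0],"jaw":-1},{"linear":[-1.5,0.5,0],"dr":[0,0,0],"jaw":-1},{"linear":[0,0,0],"dr":[0,0,0],"jaw":-1},{"linear":[0,0,0],"dr":[0,0,0],"jaw":-1}]'
python3 -m jog '[{"linear":[0,0,0.8],"dr":[0,0,0],"jaw":-1},{"linear":[0,0,0.8],"dr":[0,0,0],"jaw":-1},{"linear":[0,0,0.8],"dr":[0,0,0],"jaw":-1},{"linear":[0,0,0.4],"dr":[0,0,0],"jaw":-1},{"linear":[0,0,0],"dr":[0,0,0],"jaw":-1}]'
python3 -m jog '[{"linear":[0,0,0],"dr":[0,0,0],"jaw":-1},{"linear":[0,0,0],"dr":[0,0,0],"jaw":-1},{"linear":[0,0,0],"dr":[0,0,0],"jaw":-1}]'
python3 - <<'E'
from h import *
for n in("side",):
    p,d=grab_frame(n); c=p[120:320,220:450]
    cv2.imwrite(f"pics/{n}5.png",cv2.resize(c,None,fx=2.6,fy=2.6,interpolation=3))
s=read_state();print(s['t'],s['position'],s['ft_force'])
E
```

```text
t: 7.85
position: [0.5652, 0.0017, 0.1524]
ee_rot: [0.0, 0.99, 0.139, 0.0]
ft_force: [-0.4, -0.1, -0.0]
opening: 0.0002
t: 8.27
position: [0.5125, -0.0355, 0.1528]
ee_rot: [0.0, 0.99, 0.138, 0.0]
ft_force: [0.5, -0.2, 0.7]
opening: -0.0001
t: 8.68
position: [0.5117, -0.0345, 0.1225]
ee_rot: [-0.001, 0.99, 0.139, -0.002]
ft_force: [-0.1, -0.4, 0.6]
opening: -0.0002
t: 8.93
position: [0.5128, -0.0351, 0.1247]
ee_rot: [0.0, 0.99, 0.139, 0.0]
ft_force: [-0.2, -0.5, 0.1]
opening: -0.0003
8.9833 [ 0.51279321 -0.03517959  0.12475552] [-0.51335425  0.26819758  0.05826517]
```

View pics/side5.png

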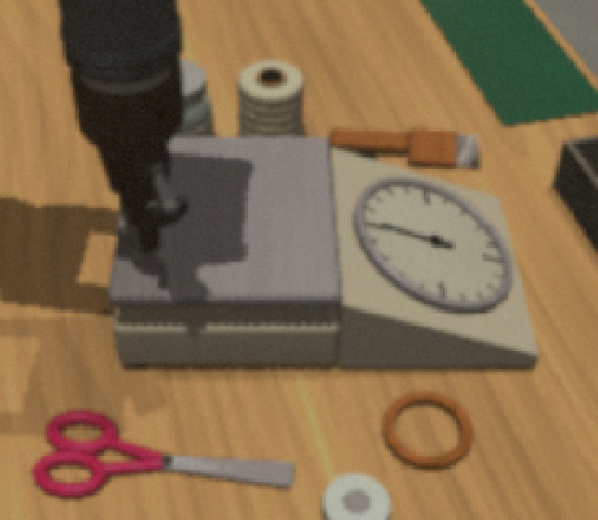

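The fingertips are over the near-left corner square at crop (148,245), and the pointer is at zero. Pressing gently.

```bash
python3 -m jog '[{"linear":[0,0,0.5],"dr":[0,0,0],"jaw":-1},{"linear":[0,0,0.5],"dr":[0,0,0],"jaw":-1},{"linear":[0,0,0.5],"dr":[0,0,0],"jaw":-1},{"linear":[0,0,0.3],"dr":[0,0,0],"jaw":-1},{"linear":[0,0,0],"dr":[0,0,0],"jaw":-1}]'
python3 -m jog '[{"linear":[0,0,0.3],"dr":[0,0,0],"jaw":-1},{"linear":[0,0,0.3],"dr":[0,0,0],"jaw":-1},{"linear":[0,0,0.3],"dr":[0,0,0],"jaw":-1},{"linear":[0,0,0.3],"dr":[0,0,0],"jaw":-1},{"linear":[0,0,0.1],"dr":[0,0,0],"jaw":-1}]'
python3 -m jog '[{"linear":[0,0,0],"dr":[0,0,0],"jaw":-1},{"linear":[0,0,0],"dr":[0,0,0],"jaw":-1},{"linear":[0,0,0],"dr":[0,0,0],"jaw":-1}]'
```

```text
t: 9.4
position: [0.5118, -0.035, 0.1054]
ee_rot: [-0.0, 0.99, 0.139, -0.001]
ft_force: [-0.2, 0.4, -0.6]
opening: 0.0001
t: 9.82
position: [0.5127, -0.0352, 0.0936]
ee_rot: [0.0, 0.99, 0.139, 0.0]
ft_force: [-1.6, 0.4, 6.8]
opening: -0.0007
t: 10.07
position: [0.5127, -0.0352, 0.0939]
ee_rot: [0.0, 0.99, 0.139, 0.0]
ft_force: [-0.6, 0.8, 6.0]
opening: 0.0003
```

```bash
python3 -m jog '[{"linear":[0,0,0.15],"dr":[0,0,0],"jaw":-1},{"linear":[0,0,0.15],"dr":[0,0,0],"jaw":-1},{"linear":[0,0,0.1],"dr":[0,0,0],"jaw":-1},{"linear":[0,0,0],"dr":[0,0,0],"jaw":-1},{"linear":[0,0,0],"dr":[0,0,0],"jaw":-1}]'
python3 - <<'E'
from h import *
for n in("side",):
    p,d=grab_frame(n); c=p[180:250,345:430]
    cv2.imwrite(f"pics/{n}6.png",cv2.resize(c,None,fx=7,fy=7,interpolation=3))
s=read_state();print(s['t'],s['position'],s['ft_force'])
E
```

```text
t: 10.48
position: [0.5127, -0.0352, 0.0903]
ee_rot: [0.0, 0.99, 0.139, 0.0]
ft_force: [-2.5, -0.8, 9.8]
opening: -0.0001
10.5333 [ 0.51273414 -0.0352127   0.09035647] [-2.60649623  0.63078972  9.83602224]
```

View pics/side6.png

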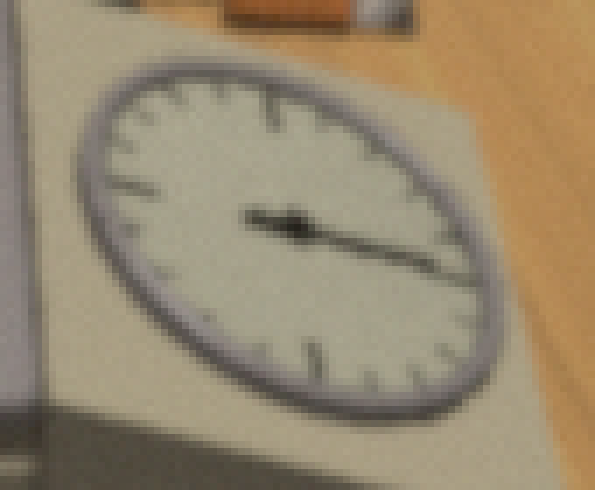

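The pointer end at (435,263) is a shade short of the long mark at (460,278), within about a third of a division. A touch more, then hold and release.

```bash
python3 -m jog '[{"linear":[0,0,0.03],"dr":[0,0,0],"jaw":-1},{"linear":[0,0,0],"dr":[0,0,0],"jaw":-1},{"linear":[0,0,0],"dr":[0,0,0],"jaw":-1},{"linear":[0,0,0],"dr":[0,0,0],"jaw":-1},{"linear":[0,0,0],"dr":[0,0,0],"jaw":-1}]'
python3 -m jog '[{"linear":[0,0,0],"dr":[0,0,0],"jaw":-1},{"linear":[0,0,0],"dr":[0,0,0],"jaw":-1},{"linear":[0,0,0],"dr":[0,0,0],"jaw":-1},{"linear":[0,0,0],"dr":[0,0,0],"jaw":-1},{"linear":[0,0,0],"dr":[0,0,0],"jaw":-1}]'
python3 -m jog '[{"linear":[0,0,0],"dr":[0,0,0],"jaw":-1},{"linear":[0,0,0],"dr":[0,0,0],"jaw":-1},{"linear":[0,0,0],"dr":[0,0,0],"jaw":-1},{"linear":[0,0,0],"dr":[0,0,0],"jaw":-1},{"linear":[0,0,0],"dr":[0,0,0],"jaw":-1}]'
python3 - <<'E'
from h import *
p,d=grab_frame("side"); c=p[180:250,345:430]
cv2.imwrite("pics/side7.png",cv2.resize(c,None,fx=7,fy=7,interpolation=3))
E
```

```text
t: 10.95
position: [0.5127, -0.0352, 0.0901]
ee_rot: [0.0, 0.99, 0.139, 0.0]
ft_force: [-2.5, 0.6, 9.6]
opening: -0.0001
t: 11.37
position: [0.5127, -0.0352, 0.0901]
ee_rot: [0.0, 0.99, 0.139, 0.0]
ft_force: [-3.2, 0.5, 9.8]
opening: 0.0002
t: 11.78
position: [0.5128, -0.0352, 0.0901]
ee_rot: [0.0, 0.99, 0.139, 0.0]
ft_force: [-3.4, 1.4, 10.4]
opening: -0.0
```

View pics/side7.png

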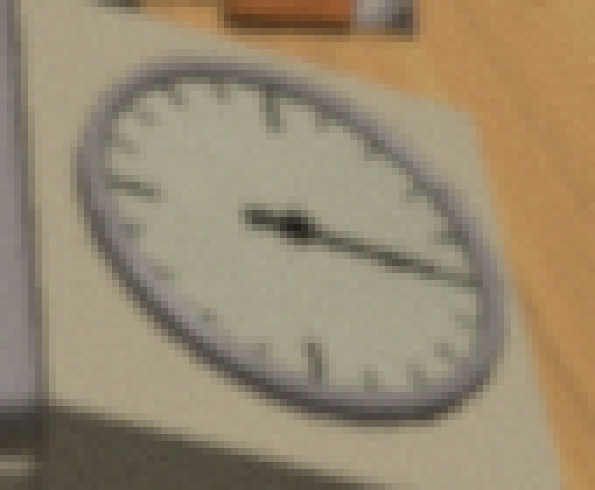

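The pointer runs into the 1 kg mark at (465,278), and it was held for over 1 s. Releasing.

```bash
python3 -m jog '[{"linear":[0,0,-0.3],"dr":[0,0,0],"jaw":-1},{"linear":[0,0,-0.3],"dr":[0,0,0],"jaw":-1},{"linear":[0,0,-0.3],"dr":[0,0,0],"jaw":-1},{"linear":[0,0,-0.3],"dr":[0,0,0],"jaw":-1},{"linear":[0,0,-0.4],"dr":[0,0,0],"jaw":-1}]'
python3 -m jog '[{"linear":[0,0,-1],"dr":[0,0,0],"jaw":-1},{"linear":[0,0,-1.5],"dr":[0,0,0],"jaw":-1},{"linear":[0,0,-2],"dr":[0,0,0],"jaw":-1},{"linear":[0,0,-1.5],"dr":[0,0,0],"jaw":-1},{"linear":[0,0,-0.8],"dr":[0,0,0],"jaw":-1}]'
python3 -m jog '[{"linear":[0,0,0],"dr":[0,0,0],"jaw":-1},{"linear":[0,0,0],"dr":[0,0,0],"jaw":-1},{"linear":[0,0,0],"dr":[0,0,0],"jaw":-1},{"linear":[0,0,0],"dr":[0,0,0],"jaw":-1},{"linear":[0,0,0],"dr":[0,0,0],"jaw":-1}]'
python3 - <<'E'
from h import *
p,d=grab_frame("side"); c=p[120:320,220:450]
cv2.imwrite("pics/side8.png",cv2.resize(c,None,fx=2.6,fy=2.6,interpolation=3))
s=read_state();print(s['t'],s['position'],s['ft_force'])
E
```

```text
t: 12.25
position: [0.5122, -0.035, 0.1049]
ee_rot: [-0.0, 0.99, 0.139, -0.0]
ft_force: [-0.1, -0.1, -0.3]
opening: 0.0002
t: 12.67
position: [0.5135, -0.0354, 0.1756]
ee_rot: [0.001, 0.99, 0.139, 0.001]
ft_force: [0.4, -0.2, -0.4]
opening: -0.0002
t: 13.08
position: [0.5119, -0.035, 0.1721]
ee_rot: [-0.0, 0.99, 0.139, -0.001]
ft_force: [0.6, 0.4, 0.3]
opening: 0.0003
13.1333 [ 0.5120251  -0.03501376  0.17227858] [ 0.10808013  0.25957925 -0.43054168]
```

View pics/side8.png

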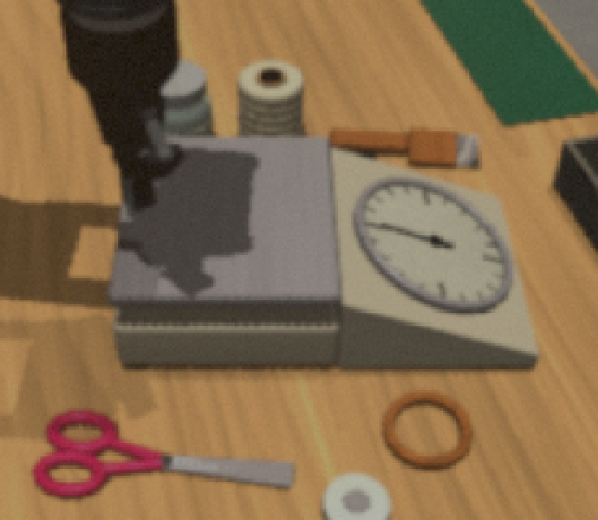

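The pointer is at zero (tip at (365,227)), the fingers are 72 mm above the platform, and the bystanders in view have not moved. Handing in.

```bash
python3 -c "
from workcell import *
print(hand_in())"
```

```text
the job is handed in; nothing more can be done
None
```

I did the corner check at both corners and handed the job in at about 13 s; `hand_in` reports no verdict. With the fingers shut, I pressed the knob corner at (0.666, 0.073) and then the far corner at (0.513, -0.035).

- **While pressing:** At each corner the pointer stood on the 1 kg mark for over a second at about 10 N. The side picture, the force and the roughly 10 mm of travel agreed.
- **After each release:** The pointer was back on zero and the measured force was near 0.
- **At the end:** The fingers were about 72 mm above the platform. The bystanders stood where they had been in the side view. I judged that by eye and did not measure it, and the jar was partly hidden behind the gripper.
- **Corrections along the way:** The first stop at the knob corner read about one division short and the far corner slightly short. I corrected both with a small extra press.

No check failed.

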